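Unlatch a circuit board from its test dock and hold it up tilted for inspection

TASK

Turn the latch knob on the test dock clockwise until it clicks over past its detent and stays about a quarter turn round, then draw the circuit board straight up out of its slot by its handle bar and tip it about 45 degrees, so that its component side looks obliquely upward for inspection. Finish while still holding it there, steady, with its lowest edge more than 10 cm above the bench and touching nothing but the gripper; leave the meter, the spool and the screwdriver where they are.

Things in the scene. Friction and masses are not known exactly. Their poses are not given: they have to be found in the camera images.
- dock: Fixed black dock: block 100 (x) x 140 (y) x 48 mm high, slot 8 x 92 mm, 40 mm deep. Origin: centre of its underside, on the bench, below the slot's centre; z up, y along the slot, x to the side the board's components face. At +y an aluminium pillar 120 mm high (y 70 to 132 mm, at most 62 mm wide in x) carries the latch knob; a detent pin sticks out 5 to 13 mm from its +y face.
- latch (a joint): Latch knob on the pillar, vertical axis. 0 rad: latched, its steel tongue points to the dock's -y over the board's shoulder and blocks the board. Grows clockwise seen from above, to a stop at 1.57: unlatched, tongue to the dock's -x. Sprung detent from 0.2 to 1.35 rad, crest 0.785, up to 0.11 N m: let go before the crest it springs back under 0.25, past it it snaps on beyond 1.35 and stays.
- latch_grip (a point): On the knob's axis at the height to pinch, 147.5 mm above the bench, dock x = 0, y = 85 mm. Black bar grip 13 mm thick, 40 long, 32 high (128 to 160 mm above the bench); at 0 rad its length runs along the dock's y: pinch it across the dock's x. Under it the tongue, 121 to 127 mm above the bench, 13 mm wide, reaches 55 mm from the axis. Axes: the dock's when latched; turns with the knob.
- board: Loose circuit board on a stiff carrier, 0.11 to 0.23 kg, upright in the dock's slot: plate 6 mm thick (x), 90 wide (y), 110 tall (z), aluminium handle bar on its top edge. Origin: centre of its lower edge, 8 mm above the bench at the start. x: normal of the component side (parts up to 10 mm proud, 45 to 97 mm above the lower edge); z: from lower edge to handle.
- board_handle (a point): Centre of the board's handle bar, 119 mm along the board's z from its origin: bar 12 mm thick (board x), 50 mm long (y), 26 mm high (z, 106 to 132 mm); pinch it across its thickness. Axes as the board's.
- board_edge_l (a point): Corner of the board's lower edge, at board y = +45 mm, z = 0.
- board_edge_r (a point): Corner of the board's lower edge, at board y = -45 mm, z = 0.
- meter: Bystander: hand-held meter lying on its back, 150 x 76 x 36 mm, grey. Origin at the centre of its underside, x along its length.
- spool: Bystander: metal spool standing on its flange, 54 mm across, 40 mm high. Origin at the centre of its underside.
- driver: Bystander: screwdriver 150 mm long lying on the bench, along its x. Origin under its middle.
Mind the look-alikes: they are no part of the job. Leave any blue look-alike of the board alone.

How it is judged:
By the outcome, as a careful person would: the job done as asked, in the order asked, and still so for the second after the job is handed in, while the arm keeps its last pose, push and grip.
It also fails if it takes over 45 s, if anything falls off the work surface, if the arm or the gripper's body presses on something with over 40 N, if the wrist force passes 120 N, or if a joint passes its speed limit or range.

ROBOT

A 7-joint arm with a two-finger parallel gripper is mounted at the origin on the work surface. World frame = base frame: x ahead of the robot, y to its left, z up, the work surface at z = 0. Lengths are in m, angles in rad, forces in N, time in s.
With the tool pointing down it reaches from about 0.425 to 1.025 m from the base axis. Payload 9.4 kg.
Tool frame: the origin (TCP) lies on the mounting face of the last link; the fingertips stand 186 mm ahead of it and the grasp point (between the pads) lies 167 mm ahead of it (tcp_to_tips is the distance from the TCP to the fingertips, in m); z points along the fingers, y is the direction in which the jaws open and shut (so a half turn about z gives the same grasp; the last joint's range is limited). The gripper opens to 93 mm and grips with 3 to 60 N. Pads are 15 mm wide; open, the fingers measure 128 mm over their backs; the gripper's body (75 mm by 188 mm) begins 65 mm behind the grasp point.
Start: joints at [-1.36, 0.599, -0.003, 1.599, 0.002, 0.943, -0.08], TCP at [0.206, 0.695, 0.405] pointing down, gripper open.
Joint ranges: [-2.57, 2.57], [-0.35, 1.97], [-1.29, 1.29], [0.11, 2.56], [-1.05, 4.19], [0.11, 1.86], [-2.63, 2.63]. Speed limits (rad/s): [2.22, 2.22, 3.01, 3.01, 3.14, 3.14, 3.14].

INTERFACE

Orientations are given as a rotation vector (axis times angle).
In Python, from workcell import sense, read_camera, hand_in, look_for, regions_of, place_of, tcp_to_tips gives the robot as it stands.
- The arm moves only by the tool move_arm, never from a script. Its argument "increments" is a list of rows, each an object of numbers: "wx", "wy", "wz": the turn, a rotation vector about the world's x, y, z in rad; "x", "y", "z": the shift along the world's x, y, z in m; "gripper": the opening, from -1 (shut) to 1 (fully open). A call has 1 to 10 rows; each row is the pose to reach, as a shift and turn from the pose commanded when the call began; what a row does not reach only later rows make up. A row lasts 1/10 s, in which the tool goes at most 50 mm and 8.59 degrees, less where a joint would pass 70% of its speed; a pose out of reach is approached as far as the arm can. A call with a gripper value outside its range is refused whole. The fingers move at their own pace and stop on an object; "force" is the grip in N (left out, the last holds). Time passes only in rows, so rows that repeat a pose let the fingers close. It gives the time, the measured TCP pose, the force and the opening at its end, in the units of the state.
- sense(): the state, without advancing time (a new reading comes with each control period).
- read_camera(name): name is "scene" or "top"; returns a dict with "img" (480x640x3 uint8, red, green, blue), "fx", "fy", "cx", "cy" (pixels), "cam_to_world" (4x4, takes a point from camera to world coordinates). Camera axes: x right, y down, z forward; pixel columns grow to the right and rows downward; lengths in m; the calibration is good to about 2 mm. A picture is of the moment at which its call begins. There is no depth.
- hand_in(): hands the job in, once; it reports no verdict.
Trained networks look in a picture, given as the dict that the camera call returned (one of the last four; its "shot" number tells which), for a name from the list of things; names that differ only in an ending like _2 or _b are one class to them, and where a whole thing is asked for, a point or a joint stands for the part that bears it (a point fixed in the world has none). Each returns a list of dicts, best first, with "score" (0 to 1); they miss things now and then, are a little off and sometimes report something else, mostly with a low value. They report only what shows in the picture. A call takes as long as a camera call. They do not tell look-alikes from the thing itself.
- look_for(picture, label): "box" ([centre column, centre row, width, height] in pixels, round what is visible of it).
- regions_of(picture, label): "region" (480x640 bool, what is visible of it) and "box" ([centre column, centre row, width, height] in pixels, round what is visible of it).
- place_of(picture, label): "uv" ([column, row] in pixels: a listed point, or the origin of a listed thing).
The state is a dict: "time": time; "qpos": joint angles; "qvel": joint speeds; "joint_torque": joint torques, N m; "tool_pos": TCP position; "ee_rot": TCP orientation; "force": force on the tool from outside, world axes, zero at the start; "wrist_torque": the same for the moment, N m; "finger_gap": finger opening in m.
Only numpy, scipy, OpenCV 4.12 (cv2) and the standard library are available. Lean on these libraries where they do the work, as an engineer would, in place of code of your own. Each camera call takes 0.05 s, during which the arm holds its last target. There are 200 camera calls.

## Working session

There is one attempt and no reset: what is moved stays moved. The work goes in short steps, Python scripts to look and compute and a tool call to move; the robot and the scene stay as the last step left them, time stands still between calls to the robot, and variables do not carry over. Pictures are saved under pics/ and viewed, about 8 in all and at most 12, crops included, and the job is handed in when it is done.

Besides the shell and the picture viewer there is one more tool, called after ">>>" by a JSON object that holds its "name" and its "arguments", one argument or row to a line. move_arm: Moves the arm, as the interface text tells. Its arguments: {"type":"object","properties":{"increments":{"type":"array","items":{"type":"object","properties":{"wx":{"type":"number"},"wy":{"type":"number"},"wz":{"type":"number"},"x":{"type":"number"},"y":{"type":"number"},"z":{"type":"number"},"gripper":{"type":"number"}}}},"force":{"type":"number"}},"required":["increments"]}

```bash
mkdir -p pics
cat > h.py <<'E'
import numpy as np, cv2
from workcell import *
def ray(p,uv):
    T=np.array(p["cam_to_world"]);d=np.array([(uv[0]-p["cx"])/p["fx"],(uv[1]-p["cy"])/p["fy"],1.])
    return T[:3,3],T[:3,:3]@d
def atz(p,uv,z):
    o,d=ray(p,uv);return o+d*(z-o[2])/d[2]
def proj(p,X):
    T=np.array(p["cam_to_world"]);c=T[:3,:3].T@(np.array(X)-T[:3,3]);return np.array([p["fx"]*c[0]/c[2]+p["cx"],p["fy"]*c[1]/c[2]+p["cy"]])
def tri(l):
    A=0;b=0
    for p,uv in l:
        o,d=ray(p,uv);d=d/np.linalg.norm(d);M=np.eye(3)-np.outer(d,d);A=A+M;b=b+M@o
    return np.linalg.solve(A,b)
def save(p,n): cv2.imwrite("pics/"+n,cv2.cvtColor(p["img"],cv2.COLOR_RGB2BGR))
E
cat > a.py <<'E'
from h import *
np.set_printoptions(precision=3,suppress=True)
s=sense();print({k:np.round(v,3) for k,v in s.items()})
P={n:read_camera(n) for n in("scene","top")}
for n,p in P.items():
    save(p,n+"0.png");print(n,np.array(p["cam_to_world"])[:3])
    for l in("dock","latch_grip","board_handle","board","board_edge_l","board_edge_r","meter","spool","driver"):
        print(l,[(round(r["score"],2),np.round(r["uv"],1)) for r in place_of(p,l)][:3], end=' ')
        if l in("latch_grip","board_handle"): print([(np.round(atz(p,r["uv"],.1475 if l=="latch_grip" else .127),4)) for r in place_of(p,l)][:3],end='')
        print()
E
python3 a.py
```

```text
{'time': np.float64(0.0), 'qpos': array([-1.36 ,  0.6  , -0.003,  1.6  ,  0.002,  0.943, -0.08 ]), 'qvel': array([-0.001,  0.001, -0.001, -0.001,  0.   ,  0.001,  0.001]), 'joint_torque': array([  0.   , -76.506,   1.498, -25.235,  -0.052,   0.017,   0.   ]), 'tool_pos': array([0.206, 0.695, 0.404]), 'ee_rot': array([-0.45 , -3.109,  0.002]), 'force': array([ 0.073, -0.867,  0.496]), 'wrist_torque': array([-0.016, -0.022,  0.025]), 'finger_gap': np.float64(0.093)}
scene [[-0.685  0.536 -0.494  1.03 ]
 [ 0.729  0.497 -0.471  0.48 ]
 [-0.007 -0.682 -0.731  0.814]]
dock [(0.78, array([289.7, 274.4]))] 
latch_grip [(0.6, array([330.6, 234.1]))] [array([0.557, 0.056, 0.147])]
board_handle [(0.97, array([375.4, 328. ])), (0.89, array([326. , 191.3])), (0.78, array([288.5, 237.8]))] [array([0.648, 0.237, 0.127]), array([ 0.459, -0.046,  0.127]), array([ 0.604, -0.009,  0.127])]
board [(0.88, array([325.4, 225.4])), (0.86, array([291.7, 277.1])), (0.7, array([369.9, 361.5]))] 
board_edge_l [(0.95, array([273.9, 267.7])), (0.89, array([394.8, 366. ])), (0.87, array([346.4, 229.9]))] 
board_ed
[... 457 characters left out ...]
 (0.52, array([332.2, 230.7]))] [array([0.564, 0.069, 0.147]), array([ 0.593, -0.011,  0.147])]
board_handle [(0.77, array([210.8, 207.5])), (0.71, array([358.1, 307.8]))] [array([0.642, 0.226, 0.127]), array([ 0.448, -0.06 ,  0.127])]
board [(0.94, array([217.4, 222.1])), (0.76, array([324.1, 240.3])), (0.57, array([351.5, 309.7]))] 
board_edge_l [(0.89, array([306.5, 251.3])), (0.85, array([333.8, 318.9])), (0.67, array([235.5, 210. ]))] 
board_edge_r [(0.89, array([306.5, 251.3])), (0.85, array([333.8, 318.9])), (0.67, array([235.5, 210. ]))] 
meter [(0.65, array([411.7, 230.4]))] 
spool [(0.71, array([249.4, 288.3])), (0.38, array([289.5, 244.8]))] 
driver [(0.88, array([283. , 195.7]))]
```

View pics/scene0.png

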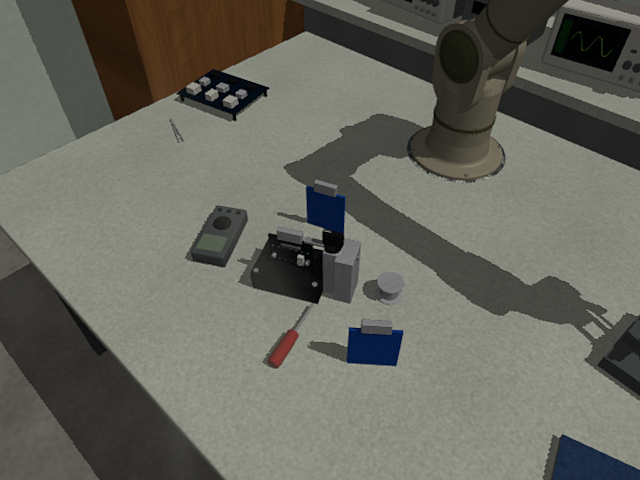

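View pics/top0.png

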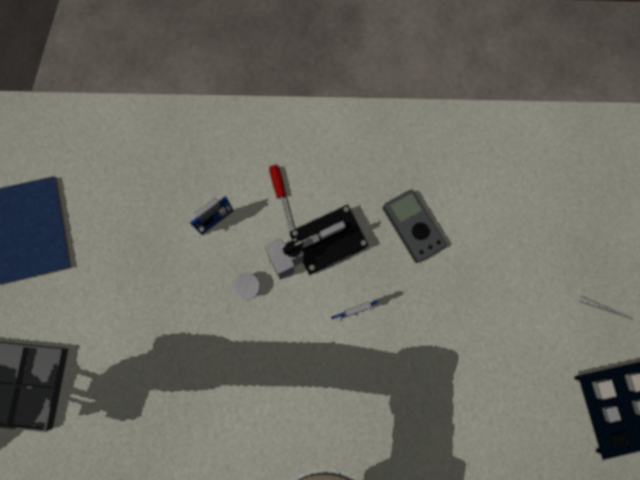

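```bash
cat > b.py <<'E'
from h import *
np.set_printoptions(precision=4,suppress=True)
s=read_camera("scene");t=read_camera("top")
G={}
for l in("latch_grip","board_handle","dock"):
    a=[np.array(r["uv"]) for r in place_of(s,l)];b=[np.array(r["uv"]) for r in place_of(t,l)]
    for u in a:
        for v in b:
            X=tri([(s,u),(t,v)]);e=np.linalg.norm(proj(s,X)-u)+np.linalg.norm(proj(t,X)-v)
            if e<12: print(l,u,v,X,e)
def crop(p,c,n,w=(100,75),k=8):
    x,y=c;im=p["img"][y-w[1]//2:y+w[1]//2,x-w[0]//2:x+w[0]//2]
    return cv2.cvtColor(cv2.resize(im,None,fx=k,fy=k,interpolation=cv2.INTER_CUBIC),cv2.COLOR_RGB2BGR)
A=crop(s,(300,250),"",(130,110),4.6);B=crop(t,(318,245),"",(120,74),6.5)
A=cv2.resize(A,(598,506));cv2.imwrite("pics/cs.png",A);cv2.imwrite("pics/ct.png",B)
E
python3 b.py
```

```text
latch_grip [329.5 232.4] [291.5 245.3] [0.564  0.0642 0.1623] 3.649655944007725
board_handle [327.1 190. ] [356.4 308.2] [ 0.4466 -0.0568  0.1171] 2.020871298758282
board_handle [290.  234.9] [331.8 230.8] [ 0.5972 -0.0113  0.1281] 0.14046668934878725
board_handle [375.3 327.4] [210.7 208.9] [0.6415 0.2301 0.1145] 2.6960679349577763
dock [290.5 276.9] [328.2 242.2] [ 0.5994 -0.0147 -0.0004] 1.3529137436761487
```

View pics/ct.png

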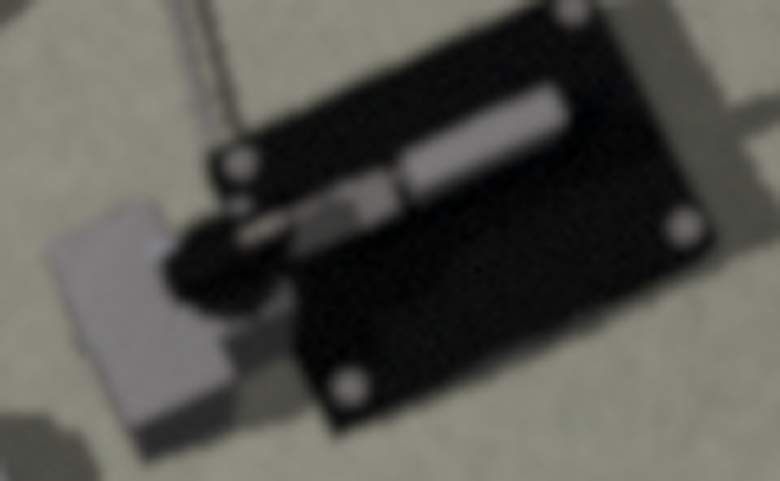

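View pics/cs.png

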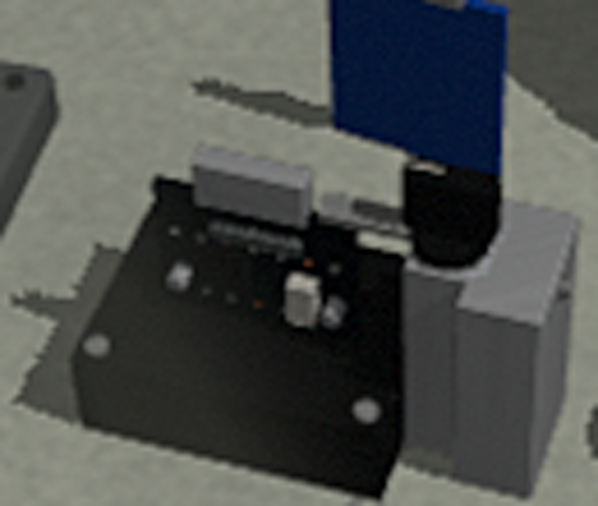

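```bash
cat > c.py <<'E'
from h import *
np.set_printoptions(precision=4,suppress=True)
t=read_camera("top");s=read_camera("scene")
f=lambda a:(258+a[0]/6.5-.5,208+a[1]/6.5-.5)
S=[atz(t,f(a),.049) for a in[(240,162),(572,8),(685,227),(350,385)]]
c=np.mean(S,0);y=(S[0]+S[3]-S[1]-S[2])/2;x=(S[0]+S[1]-S[2]-S[3])/2
print("screws c",c,"len",np.linalg.norm(y),np.linalg.norm(x),"yaw",np.degrees(np.arctan2(-y[0],y[1])),np.degrees(np.arctan2(x[1],x[0])))
e=[atz(t,f(a),.14) for a in[(405,180),(565,107)]];d=e[0]-e[1];print("handle",np.mean(e,0),np.linalg.norm(d),np.degrees(np.arctan2(-d[0],d[1])))
g=lambda a:(235+a[0]/4.6-.5,195+a[1]/4.6-.5)
h=[atz(s,g(a),.14) for a in[(195,150),(310,187)]];print(h)
for yaw in(23,25,27):
    a=np.radians(yaw);print(yaw,c[:2]+.085*np.array([-np.sin(a),np.cos(a)]))
E
python3 c.py
```

```text
screws c [ 0.5997 -0.011   0.049 ] len 0.12169830369371991 0.08177685411419512 yaw 25.679299542315395 26.14115021391492
handle [ 0.5973 -0.0112  0.14  ] 0.05288261195610219 25.217569853054105
[array([ 0.6073, -0.0354,  0.14  ]), array([0.5901, 0.0141, 0.14  ])]
23 [0.5665 0.0672]
25 [0.5638 0.066 ]
27 [0.5611 0.0647]
```

>>> {"name": "move_arm", "arguments": {
  "increments": [
    {"x":0.02,"y":-0.036,"wz":-0.05},
    {"x":0.042,"y":-0.075,"wz":-0.1},
    {"x":0.064,"y":-0.115,"wz":-0.15},
    {"x":0.086,"y":-0.155,"wz":-0.2},
    {"x":0.108,"y":-0.195,"wz":-0.25},
    {"x":0.13,"y":-0.235,"wz":-0.3},
    {"x":0.152,"y":-0.275,"wz":-0.36},
    {"x":0.178,"y":-0.315,"wz":-0.42},
    {"x":0.178,"y":-0.315,"wz":-0.42}
  ]
}}

```text
validation failed for argument at $.in...
```

>>> {"name": "move_arm", "arguments": {
  "increments": [
    {"x":0.02,"y":-0.036,"wz":-0.05},
    {"x":0.042,"y":-0.075,"wz":-0.1},
    {"x":0.064,"y":-0.115,"wz":-0.15},
    {"x":0.086,"y":-0.155,"wz":-0.2},
    {"x":0.108,"y":-0.195,"wz":-0.25},
    {"x":0.13,"y":-0.235,"wz":-0.3},
    {"x":0.152,"y":-0.275,"wz":-0.36},
    {"x":0.178,"y":-0.315,"wz":-0.42},
    {"x":0.178,"y":-0.315,"wz":-0.42},
    {"x":0.178,"y":-0.315,"wz":-0.42}
  ]
}}

```text
validation failed for argument at $.in...
```

>>> {"name": "move_arm", "arguments": {
  "increments": [
    {"x":0.04,"y":-0.075,"z":0,"wx":0,"wy":0,"wz":-0.1,"gripper":1},
    {"x":0.064,"y":-0.115,"z":0,"wx":0,"wy":0,"wz":-0.15,"gripper":1},
    {"x":0.086,"y":-0.155,"z":0,"wx":0,"wy":0,"wz":-0.2,"gripper":1},
    {"x":0.108,"y":-0.195,"z":0,"wx":0,"wy":0,"wz":-0.25,"gripper":1},
    {"x":0.13,"y":-0.235,"z":0,"wx":0,"wy":0,"wz":-0.3,"gripper":1},
    {"x":0.152,"y":-0.275,"z":0,"wx":0,"wy":0,"wz":-0.36,"gripper":1},
    {"x":0.178,"y":-0.315,"z":0,"wx":0,"wy":0,"wz":-0.42,"gripper":1},
    {"x":0.178,"y":-0.315,"z":0,"wx":0,"wy":0,"wz":-0.42,"gripper":1}
  ]
}}

```text
time: 2.5
tool_pos: [0.3865, 0.3752, 0.4052]
ee_rot: [1.1, 2.941, -0.002]
force: [-0.7, 0.9, 0.6]
finger_gap: 0.0928
```

>>> {"name": "move_arm", "arguments": {
  "increments": [
    {"x":0.022,"y":-0.04,"z":0,"wx":0,"wy":0,"wz":-0.06,"gripper":1},
    {"x":0.044,"y":-0.08,"z":0,"wx":0,"wy":0,"wz":-0.12,"gripper":1},
    {"x":0.066,"y":-0.12,"z":0,"wx":0,"wy":0,"wz":-0.18,"gripper":1},
    {"x":0.088,"y":-0.16,"z":0,"wx":0,"wy":0,"wz":-0.24,"gripper":1},
    {"x":0.11,"y":-0.2,"z":0,"wx":0,"wy":0,"wz":-0.3,"gripper":1},
    {"x":0.132,"y":-0.24,"z":0,"wx":0,"wy":0,"wz":-0.36,"gripper":1},
    {"x":0.154,"y":-0.28,"z":0,"wx":0,"wy":0,"wz":-0.416,"gripper":1},
    {"x":0.178,"y":-0.315,"z":0,"wx":0,"wy":0,"wz":-0.416,"gripper":0.3},
    {"x":0.178,"y":-0.315,"z":0,"wx":0,"wy":0,"wz":-0.416,"gripper":0},
    {"x":0.178,"y":-0.315,"z":0,"wx":0,"wy":0,"wz":-0.416,"gripper":0}
  ]
}}

```text
time: 3.5
tool_pos: [0.5621, 0.0649, 0.4045]
ee_rot: [-1.675, -2.657, -0.0]
force: [-0.4, 0.7, -0.3]
finger_gap: 0.0733
```

```bash
cat > d.py <<'E'
from h import *
from scipy.spatial.transform import Rotation as R
s=sense();M=R.from_rotvec(s["ee_rot"]).as_matrix()
print(s["time"],np.round(s["tool_pos"],4),"z",M[:,2].round(3),"yaw of y",np.degrees(np.arctan2(M[1,1],M[0,1])).round(2),np.round(s["qpos"],2),s["force"],s["finger_gap"])
p=read_camera("scene");x,y=300,235
a=cv2.resize(p["img"][y-60:y+60,x-80:x+80],None,fx=5,fy=5,interpolation=cv2.INTER_CUBIC)
g=s["tool_pos"]+M[:,2]*.167;print("grasp",g)
import sys;cv2.imwrite("pics/"+sys.argv[1],cv2.cvtColor(a,cv2.COLOR_RGB2BGR))
E
python3 d.py k1.png
```

```text
3.5 [0.5621 0.0649 0.4045] z [-0.  0. -1.] yaw of y 25.54 [-0.41  0.42  0.27  1.98 -0.16  0.76  0.4 ] [-0.36316982  0.65936711 -0.2842368 ] 0.07334361180710679
grasp [0.56209951 0.06491687 0.23754867]
```

View pics/k1.png

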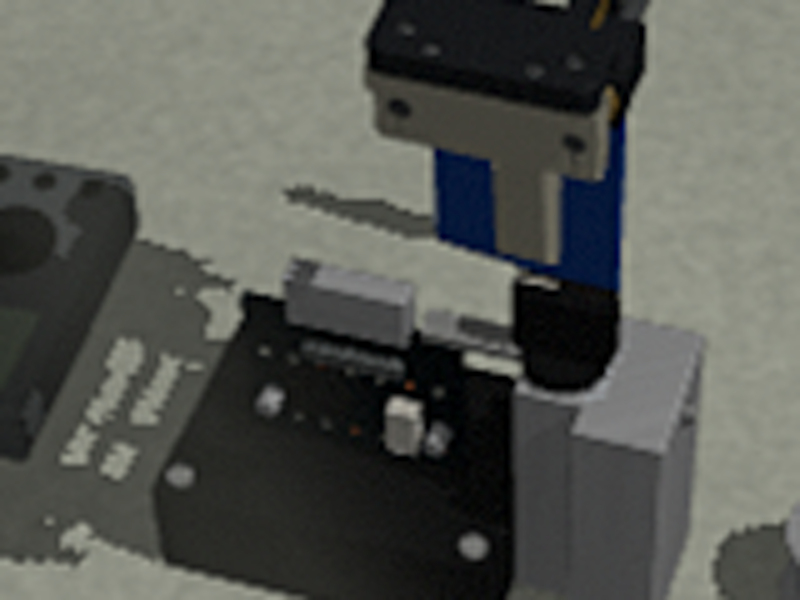

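>>> {"name": "move_arm", "arguments": {
  "increments": [
    {"x":0,"y":0,"z":-0.03,"wx":0,"wy":0,"wz":0,"gripper":0},
    {"x":0,"y":0,"z":-0.06,"wx":0,"wy":0,"wz":0,"gripper":0},
    {"x":0,"y":0,"z":-0.08,"wx":0,"wy":0,"wz":0,"gripper":0},
    {"x":0,"y":0,"z":-0.088,"wx":0,"wy":0,"wz":0,"gripper":0},
    {"x":0,"y":0,"z":-0.088,"wx":0,"wy":0,"wz":0,"gripper":0}
  ]
}}

```text
time: 4.05
tool_pos: [0.5613, 0.0666, 0.316]
ee_rot: [-1.67, -2.659, 0.002]
force: [-0.3, 0.5, -0.1]
finger_gap: 0.0463
```

>>> {"name": "move_arm", "arguments": {
  "increments": [
    {"x":0,"y":0,"z":0,"wx":0,"wy":0,"wz":0,"gripper":-0.5},
    {"x":0,"y":0,"z":0,"wx":0,"wy":0,"wz":0,"gripper":-1},
    {"x":0,"y":0,"z":0,"wx":0,"wy":0,"wz":0,"gripper":-1},
    {"x":0,"y":0,"z":0,"wx":0,"wy":0,"wz":0,"gripper":-1},
    {"x":0,"y":0,"z":0,"wx":0,"wy":0,"wz":0,"gripper":-1}
  ],
  "force": 25
}}

```text
time: 4.55
tool_pos: [0.561, 0.0647, 0.3171]
ee_rot: [-1.673, -2.657, 0.002]
force: [-2.1, 2.0, 4.8]
finger_gap: 0.0128
```

>>> {"name": "move_arm", "arguments": {
  "increments": [
    {"x":0,"y":0,"z":0,"wx":0,"wy":0,"wz":-0.1,"gripper":-1},
    {"x":0,"y":0,"z":0,"wx":0,"wy":0,"wz":-0.2,"gripper":-1},
    {"x":0,"y":0,"z":0,"wx":0,"wy":0,"wz":-0.3,"gripper":-1},
    {"x":0,"y":0,"z":0,"wx":0,"wy":0,"wz":-0.4,"gripper":-1},
    {"x":0,"y":0,"z":0,"wx":0,"wy":0,"wz":-0.5,"gripper":-1},
    {"x":0,"y":0,"z":0,"wx":0,"wy":0,"wz":-0.6,"gripper":-1},
    {"x":0,"y":0,"z":0,"wx":0,"wy":0,"wz":-0.7,"gripper":-1},
    {"x":0,"y":0,"z":0,"wx":0,"wy":0,"wz":-0.7,"gripper":-1}
  ]
}}

```text
time: 5.35
tool_pos: [0.5611, 0.0647, 0.317]
ee_rot: [-2.487, -1.918, 0.002]
force: [-4.4, -1.7, 6.8]
finger_gap: 0.0129
```

>>> {"name": "move_arm", "arguments": {
  "increments": [
    {"x":0,"y":0,"z":0,"wx":0,"wy":0,"wz":-0.1,"gripper":-1},
    {"x":0,"y":0,"z":0,"wx":0,"wy":0,"wz":-0.2,"gripper":-1},
    {"x":0,"y":0,"z":0,"wx":0,"wy":0,"wz":-0.3,"gripper":-1},
    {"x":0,"y":0,"z":0,"wx":0,"wy":0,"wz":-0.4,"gripper":-1},
    {"x":0,"y":0,"z":0,"wx":0,"wy":0,"wz":-0.5,"gripper":-1},
    {"x":0,"y":0,"z":0,"wx":0,"wy":0,"wz":-0.6,"gripper":-1},
    {"x":0,"y":0,"z":0,"wx":0,"wy":0,"wz":-0.7,"gripper":-1},
    {"x":0,"y":0,"z":0,"wx":0,"wy":0,"wz":-0.79,"gripper":-1},
    {"x":0,"y":0,"z":0,"wx":0,"wy":0,"wz":-0.79,"gripper":-1},
    {"x":0,"y":0,"z":0,"wx":0,"wy":0,"wz":-0.79,"gripper":-1}
  ]
}}

```text
time: 6.35
tool_pos: [0.5611, 0.0646, 0.3171]
ee_rot: [-3.033, -0.818, 0.002]
force: [-3.7, -2.0, 6.3]
finger_gap: 0.0128
```

>>> {"name": "move_arm", "arguments": {
  "increments": [
    {"x":0,"y":0,"z":0,"wx":0,"wy":0,"wz":0,"gripper":-0.4},
    {"x":0,"y":0,"z":0,"wx":0,"wy":0,"wz":0,"gripper":-0.4},
    {"x":0,"y":0,"z":0,"wx":0,"wy":0,"wz":0,"gripper":-0.4},
    {"x":0,"y":0,"z":0.03,"wx":0,"wy":0,"wz":0,"gripper":-0.4},
    {"x":0,"y":0,"z":0.06,"wx":0,"wy":0,"wz":0,"gripper":-0.4},
    {"x":0,"y":0,"z":0.09,"wx":0,"wy":0,"wz":0,"gripper":-0.4},
    {"x":0,"y":0,"z":0.09,"wx":0,"wy":0,"wz":0.1,"gripper":-0.4}
  ]
}}

```text
time: 7.05
tool_pos: [0.5627, 0.0649, 0.4099]
ee_rot: [2.987, 0.971, 0.008]
force: [-0.4, 0.7, -0.3]
finger_gap: 0.0279
```

```bash
python3 d.py k2.png
```

```text
7.05 [0.5627 0.0649 0.4099] z [ 0.005  0.001 -1.   ] yaw of y -54.0 [-0.73  0.49  0.76  1.99 -0.46  0.83 -0.65] [-0.38177902  0.65464245 -0.3251692 ] 0.02794635053415376
grasp [0.5635763  0.06501595 0.24292624]
```

View pics/k2.png

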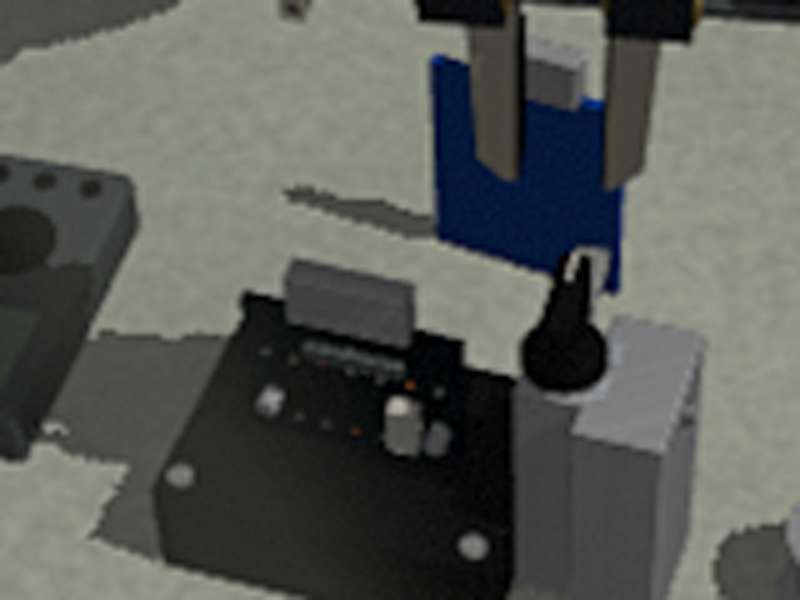

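>>> {"name": "move_arm", "arguments": {
  "increments": [
    {"x":0.005,"y":-0.01,"z":0,"wx":0,"wy":0,"wz":0.145,"gripper":0},
    {"x":0.01,"y":-0.02,"z":0,"wx":0,"wy":0,"wz":0.29,"gripper":0},
    {"x":0.015,"y":-0.03,"z":0,"wx":0,"wy":0,"wz":0.435,"gripper":0},
    {"x":0.02,"y":-0.04,"z":0,"wx":0,"wy":0,"wz":0.58,"gripper":0},
    {"x":0.024,"y":-0.05,"z":0,"wx":0,"wy":0,"wz":0.725,"gripper":0},
    {"x":0.028,"y":-0.06,"z":0,"wx":0,"wy":0,"wz":0.87,"gripper":0},
    {"x":0.032,"y":-0.07,"z":0,"wx":0,"wy":0,"wz":1.015,"gripper":0},
    {"x":0.0355,"y":-0.0765,"z":0,"wx":0,"wy":0,"wz":1.16,"gripper":0},
    {"x":0.0355,"y":-0.0765,"z":0,"wx":0,"wy":0,"wz":1.3,"gripper":0},
    {"x":0.0355,"y":-0.0765,"z":0,"wx":0,"wy":0,"wz":1.391,"gripper":0}
  ]
}}

```text
time: 8.1
tool_pos: [0.5972, -0.0118, 0.4061]
ee_rot: [-1.668, -2.661, 0.001]
force: [0.2, -0.7, -0.2]
finger_gap: 0.0463
```

>>> {"name": "move_arm", "arguments": {
  "increments": [
    {"x":0,"y":0,"z":0,"wx":0,"wy":0,"wz":0,"gripper":0},
    {"x":0,"y":0,"z":0,"wx":0,"wy":0,"wz":0,"gripper":0}
  ]
}}

```text
time: 8.3
tool_pos: [0.5972, -0.0115, 0.4063]
ee_rot: [-1.677, -2.656, 0.0]
force: [-0.5, 0.7, -0.9]
finger_gap: 0.046
```

```bash
python3 d.py k3.png
```

```text
8.3 [ 0.5972 -0.0115  0.4063] z [-0.001  0.    -1.   ] yaw of y 25.45 [-0.31  0.46  0.33  1.91 -0.2   0.8   0.58] [-0.45343327  0.67153215 -0.87894208] 0.04598892033560818
grasp [ 0.5970928  -0.01142056  0.23933595]
```

View pics/k3.png

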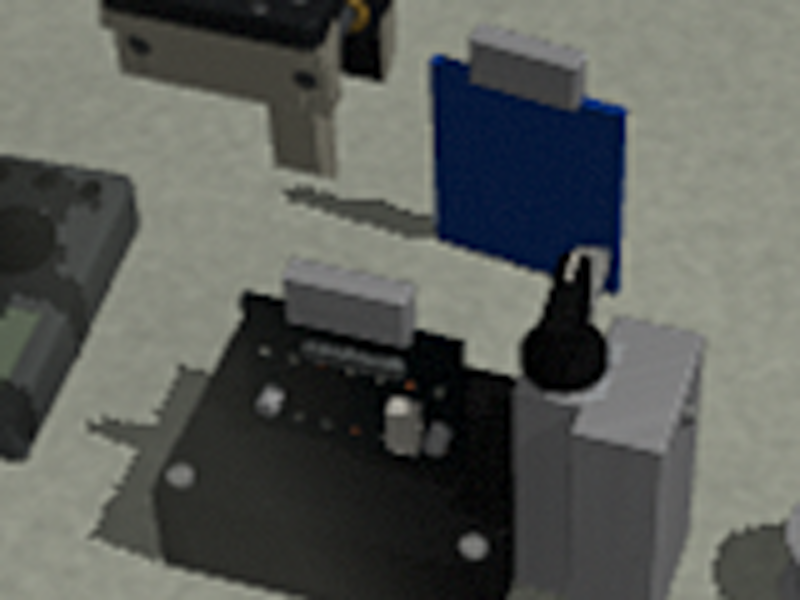

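>>> {"name": "move_arm", "arguments": {
  "increments": [
    {"x":0,"y":0,"z":-0.03,"wx":0,"wy":0,"wz":0,"gripper":0},
    {"x":0,"y":0,"z":-0.06,"wx":0,"wy":0,"wz":0,"gripper":0},
    {"x":0,"y":0,"z":-0.09,"wx":0,"wy":0,"wz":0,"gripper":0},
    {"x":0,"y":0,"z":-0.11,"wx":0,"wy":0,"wz":0,"gripper":0},
    {"x":0,"y":0,"z":-0.11,"wx":0,"wy":0,"wz":0,"gripper":0},
    {"x":0,"y":0,"z":-0.11,"wx":0,"wy":0,"wz":0,"gripper":0}
  ]
}}

```text
time: 8.95
tool_pos: [0.5975, -0.0113, 0.2968]
ee_rot: [-1.674, -2.658, 0.001]
force: [-0.3, 0.4, -0.2]
finger_gap: 0.0465
```

>>> {"name": "move_arm", "arguments": {
  "increments": [
    {"x":0,"y":0,"z":0,"wx":0,"wy":0,"wz":0,"gripper":-0.5},
    {"x":0,"y":0,"z":0,"wx":0,"wy":0,"wz":0,"gripper":-1},
    {"x":0,"y":0,"z":0,"wx":0,"wy":0,"wz":0,"gripper":-1},
    {"x":0,"y":0,"z":0,"wx":0,"wy":0,"wz":0,"gripper":-1},
    {"x":0,"y":0,"z":0,"wx":0,"wy":0,"wz":0,"gripper":-1}
  ],
  "force": 40
}}

```text
time: 9.45
tool_pos: [0.5973, -0.0113, 0.2971]
ee_rot: [1.672, 2.659, 0.001]
force: [-0.7, -0.1, 4.8]
finger_gap: 0.012
```

Gripped, with no lateral load. Lifting straight up, slowly at first.

>>> {"name": "move_arm", "arguments": {
  "increments": [
    {"x":0,"y":0,"z":0.01,"wx":0,"wy":0,"wz":0,"gripper":-1},
    {"x":0,"y":0,"z":0.02,"wx":0,"wy":0,"wz":0,"gripper":-1},
    {"x":0,"y":0,"z":0.03,"wx":0,"wy":0,"wz":0,"gripper":-1}
  ]
}}

```text
time: 9.75
tool_pos: [0.5973, -0.0114, 0.3278]
ee_rot: [1.673, 2.659, 0.0]
force: [-0.7, 1.0, -0.6]
finger_gap: 0.0115
```

>>> {"name": "move_arm", "arguments": {
  "increments": [
    {"x":0,"y":0,"z":0.015,"wx":0,"wy":0,"wz":0,"gripper":-1},
    {"x":0,"y":0,"z":0.03,"wx":0,"wy":0,"wz":0,"gripper":-1},
    {"x":0,"y":0,"z":0.055,"wx":0,"wy":0,"wz":0,"gripper":-1},
    {"x":0,"y":0,"z":0.08,"wx":0,"wy":0,"wz":0,"gripper":-1},
    {"x":0,"y":0,"z":0.11,"wx":0,"wy":0,"wz":0,"gripper":-1},
    {"x":0,"y":0,"z":0.14,"wx":0,"wy":0,"wz":0,"gripper":-1},
    {"x":0,"y":0,"z":0.17,"wx":0,"wy":0,"wz":0,"gripper":-1},
    {"x":0,"y":0,"z":0.19,"wx":0,"wy":0,"wz":0,"gripper":-1},
    {"x":0,"y":0,"z":0.2,"wx":0,"wy":0,"wz":0,"gripper":-1},
    {"x":0,"y":0,"z":0.2,"wx":0,"wy":0,"wz":0,"gripper":-1}
  ]
}}

```text
time: 10.75
tool_pos: [0.5971, -0.0115, 0.5283]
ee_rot: [1.671, 2.658, 0.003]
force: [-0.4, -0.0, -1.3]
finger_gap: 0.0121
```

```bash
python3 d.py k4.png
```

```text
10.75 [ 0.5971 -0.0115  0.5283] z [ 0.003  0.    -1.   ] yaw of y 25.67 [-0.35  0.34  0.38  1.77 -0.14  1.06  0.53] [-0.40606429 -0.01783489 -1.26667807] 0.012068512780418879
grasp [ 0.59753795 -0.01141595  0.36126409]
```

>>> {"name": "move_arm", "arguments": {
  "increments": [
    {"x":-0.005,"y":-0.003,"z":0,"wx":0.034,"wy":-0.07,"wz":0,"gripper":-1},
    {"x":-0.013,"y":-0.006,"z":0,"wx":0.075,"wy":-0.157,"wz":0,"gripper":-1},
    {"x":-0.02,"y":-0.01,"z":-0.003,"wx":0.12,"wy":-0.25,"wz":0,"gripper":-1},
    {"x":-0.03,"y":-0.015,"z":-0.007,"wx":0.165,"wy":-0.345,"wz":0,"gripper":-1},
    {"x":-0.04,"y":-0.02,"z":-0.012,"wx":0.21,"wy":-0.44,"wz":0,"gripper":-1},
    {"x":-0.048,"y":-0.024,"z":-0.018,"wx":0.255,"wy":-0.535,"wz":0,"gripper":-1},
    {"x":-0.055,"y":-0.027,"z":-0.024,"wx":0.3,"wy":-0.63,"wz":0,"gripper":-1},
    {"x":-0.06,"y":-0.03,"z":-0.03,"wx":0.339,"wy":-0.708,"wz":0,"gripper":-1},
    {"x":-0.06,"y":-0.03,"z":-0.03,"wx":0.339,"wy":-0.708,"wz":0,"gripper":-1},
    {"x":-0.06,"y":-0.03,"z":-0.03,"wx":0.339,"wy":-0.708,"wz":0,"gripper":-1}
  ]
}}

```text
time: 11.8
tool_pos: [0.5392, -0.0404, 0.4925]
ee_rot: [1.383, 2.202, 0.883]
force: [-0.0, 0.3, -2.3]
finger_gap: 0.0119
```

>>> {"name": "move_arm", "arguments": {
  "increments": [
    {"x":0,"y":0,"z":0,"wx":0,"wy":0,"wz":0,"gripper":-1},
    {"x":0,"y":0,"z":0,"wx":0,"wy":0,"wz":0,"gripper":-1},
    {"x":0,"y":0,"z":0,"wx":0,"wy":0,"wz":0,"gripper":-1},
    {"x":0,"y":0,"z":0,"wx":0,"wy":0,"wz":0,"gripper":-1},
    {"x":0,"y":0,"z":0,"wx":0,"wy":0,"wz":0,"gripper":-1}
  ]
}}

```text
time: 12.3
tool_pos: [0.5401, -0.0388, 0.4943]
ee_rot: [1.378, 2.203, 0.883]
force: [-0.1, -0.1, -1.0]
finger_gap: 0.0119
```

```bash
python3 d.py k5.png
python3 - <<'E'
from h import *
p=read_camera("scene");cv2.imwrite("pics/f.png",cv2.cvtColor(cv2.resize(p["img"][80:380,150:550],None,fx=2,fy=2),cv2.COLOR_RGB2BGR))
print(np.abs(sense()["qvel"]).max(),[(r["score"],r["uv"]) for r in place_of(p,"board_handle")])
for l in ("meter","spool","driver"): print(l,place_of(p,l)[:1])
E
```

```text
12.3 [ 0.5401 -0.0388  0.4943] z [ 0.621  0.302 -0.723] yaw of y 25.96 [ 0.52  0.25 -0.55  2.11 -1.03  0.23  1.42] [-0.13523949 -0.05336228 -0.95603027] 0.011886909978100876
grasp [0.64385662 0.01160665 0.37355422]
0.01734154958229711 [(0.93, [325.6, 189.0]), (0.89, [375.1, 326.1]), (0.74, [270.3, 146.3])]
meter [{'uv': [220.3, 236.8], 'score': 0.9}]
spool [{'uv': [390.3, 292.5], 'score': 0.64}]
driver [{'uv': [290.1, 334.7], 'score': 0.69}]
```

View pics/f.png

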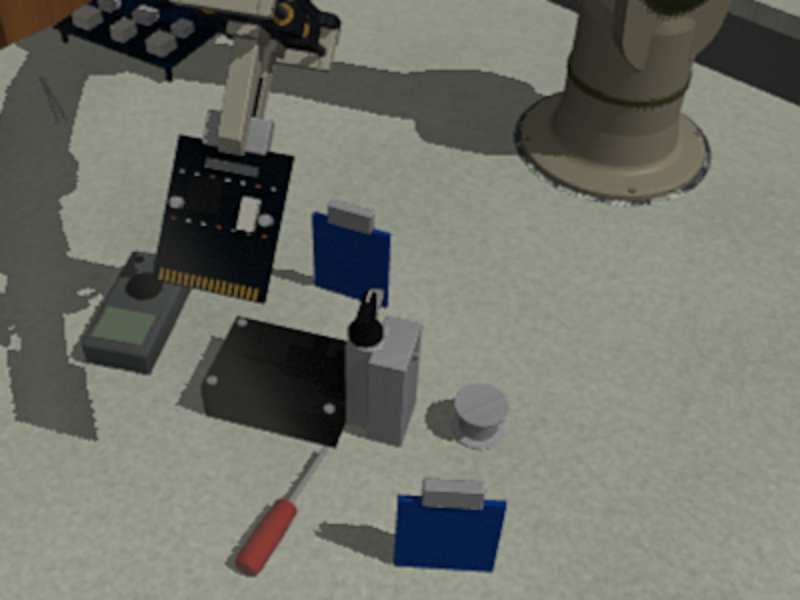

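>>> {"name": "move_arm", "arguments": {
  "increments": [
    {"x":0,"y":0,"z":0,"wx":0,"wy":0,"wz":0,"gripper":-1},
    {"x":0,"y":0,"z":0,"wx":0,"wy":0,"wz":0,"gripper":-1},
    {"x":0,"y":0,"z":0,"wx":0,"wy":0,"wz":0,"gripper":-1},
    {"x":0,"y":0,"z":0,"wx":0,"wy":0,"wz":0,"gripper":-1},
    {"x":0,"y":0,"z":0,"wx":0,"wy":0,"wz":0,"gripper":-1}
  ]
}}

```text
time: 13.1
tool_pos: [0.5399, -0.0404, 0.4943]
ee_rot: [1.381, 2.2, 0.883]
force: [-0.4, -0.3, -0.6]
finger_gap: 0.0116
```

```bash
python3 -c "
from workcell import *
for i in range(3):
    s=sense();print(s['time'],s['tool_pos'].round(4) if hasattr(s['tool_pos'],'round') else s['tool_pos'],[round(float(a),4) for a in s['qpos']],[round(float(a),4) for a in s['qvel']]);read_camera('top')"
```

```text
13.1 [ 0.5399 -0.0404  0.4943] [0.5221, 0.2506, -0.5548, 2.1151, -1.0278, 0.2265, 1.4248] [-0.0022, 0.001, -0.0018, -0.0006, 0.0007, -0.0018, 0.0008]
13.15 [ 0.5399 -0.0404  0.4943] [0.522, 0.2505, -0.5548, 2.1151, -1.0278, 0.2265, 1.4248] [-0.0026, 0.0005, 0.0003, -0.0005, 0.0021, -0.0018, -0.0015]
13.2 [ 0.5399 -0.0404  0.4943] [0.522, 0.2505, -0.5548, 2.1151, -1.0278, 0.2265, 1.4248] [-0.0015, -0.0002, -0.001, -0.0004, 0.0002, 0.001, 0.0004]
```

```bash
python3 -c "
from workcell import *
print(hand_in())"
```

```text
the job is handed in; nothing more can be done
None
```

I unlatched the knob, drew the board out, tipped it, and handed the job in at 13.2 s while still holding it.

- **Knob:** I turned it about 85° clockwise. After I let go, it stayed round with its tongue pointing to the dock's -x in the last pictures.
- **Lift:** I pinched the handle at 40 N and drew the board straight up. Wrist force readings stayed under 8 N throughout.
- **Final pose:** The tool is tilted about 44° from vertical, with the component side facing obliquely up. The grasp point is at 0.37 m, which puts the lower edge about 0.29 m above the bench. That height assumes the board did not slip. In the last picture it lines up with the fingers and touches nothing else.
- **Bystanders:** The meter, spool and screwdriver show within about 3 pixels of where they started, which is about the networks' scatter. Both blue look-alikes are standing as before.

**Disagreement:** The arm stopped about 4 mm and 1° short of the commanded final pose. The cause appears to be joint 5, which sits at -1.028 with its limit at -1.05. It was steady there for about a second, with joint speeds below 0.003 rad/s.

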